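# Load a grinding pod into the spice mill

### The job

Load the grinding pod into the spice mill: set it upright in the mill's collar and turn it by feel until its foot drops over the cross-shaped drive inside, then swing the clamp over and press its bar down until the catch clicks, so that the pod is driven fully home and stays clamped when you let go. Leave the small jars, the little bottle and the jigger where they stand.

Things in the scene. Friction and masses are not known exactly. Their poses are not given: they have to be found in the camera images.
- pod_center (a point): The grinding pod, loose, upright on the worktop: plain round canister, 56 mm across, 78 mm high, 0.14 to 0.28 kg, steel body, black ribbed lid (top 25 mm). Point on its axis at half height, 39 mm above its underside; z out of the lid. Its foot has a cross-shaped socket 18 mm deep, slots 10.6 mm wide along this point's x and y. Grip it in its upper 30 mm: the rest goes into the collar
- mill: The spice mill, fixed: flat motor base 136 mm (x) by 200 mm (y), 52 mm high, dial and rocker on its front (-x); on top a round collar in the middle, a hinge post at +y (inner face 63 mm from the collar's axis, top at z 153 mm) and a catch post at -y (from 70 mm out to 96 mm, top at z 144 mm). Origin on the worktop under the collar's axis, z up
- cradle (a point): Centre of the collar's mouth, on its vertical axis, 86 mm above the worktop; axes as mill. Bore 57.4 mm (the pod's body is 55 mm), flared to 66 mm in the top 4 mm, 79 mm across outside. On a sprung steel ring inside, a pod that has dropped over the drive stands 6 mm above home; the ring gives under 8 to 15 N
- drive (a point): Top of the steel drive in the collar, on its axis, 70 mm above the worktop; axes as mill, NOT those of the drive: a plus sign (blades 36 mm long, 7 mm thick) left at an unknown angle. It does not yield or turn. A pod not in line rests on it, underside at this point; press lightly (3 to 10 N) and turn, at most a quarter turn: within about 5 degrees of line it drops 8 mm
- home (a point): On the collar's axis, 56 mm above the worktop: where the centre of the pod's underside is when it is fully home (the pod's centre is then 39 mm above this point)
- clamp (a joint): Clamp arm's angle: 0 shut (level over the pod), about 2.3 at the start (thrown back to +y). As it falls, the bar comes up from +y, over the top and down to -y. The stiff hinge stays where it is left. It meets the lid of a dropped-in pod at 0.09; then some 10 N down on the bar pushes pod and spring catch till it clicks at about 0.02. Stop at -0.03. Not caught, it springs back above 0.05
- clamp_hinge (a point): The clamp's hinge axis, which runs along the mill's x; 70 mm to +y of the collar's axis and 142 mm above the worktop
- clamp_bar (a point): Middle of the clamp's round black handle bar, 14 mm thick and 80 mm long, parallel to the hinge axis and 200 mm from it, on a fork at the arm's free end (54 mm free between the prongs, 32 mm from bar to arm). It can be pinched from above and turns in the grip as the arm swings; when shut it is about 144 mm above the worktop, 130 mm to -y of the collar's axis; the catch post ends 34 mm to +y of it
- spice_jar: Glass spice jar with a white lid, 47 x 47 x 98 mm, loose; to be left alone. Origin at its underside
- jigger: Copper double-cone jigger, 43 x 43 x 84 mm, loose; to be left alone. Origin at its underside
- bitters: Small amber bottle with dark cap, 43 x 43 x 142 mm, loose; to be left alone. Origin at its underside
- jar: Glass jar with a pale lid, 64 x 64 x 97 mm, loose; to be left alone. Origin at its underside
Mind the look-alikes: they are no part of the job. What is shaped like the part that bears pod_center but red is not meant.

How it is judged:
By the outcome, as a careful person would: the job done as asked, in the order asked, and still so for the second after the job is handed in, with the robot touching nothing.
It also fails if it takes over 72 s, if anything falls off the work surface, if the arm or the gripper's body presses on something with over 40 N, if the wrist force passes 120 N, or if a joint passes its speed limit or range.

### The arm

A 6-joint arm with a two-finger parallel gripper is mounted at the origin on a cart in front of the work surface, level with it; the furniture and walls round the work are solid. World frame = base frame: x ahead of the robot, y to its left, z up, the work surface at z = 0. Lengths are in m, angles in rad, forces in N, time in s.
With the tool pointing down it reaches from about 0.35 to 0.85 m from the base axis. Payload 8.1 kg.
Tool frame: the origin (TCP) lies at the very end of the fingers, on their centre line; the grasp point (between the pads) lies 19 mm behind it; x points along the fingers, y is the direction in which the jaws open and shut, and the axes are right-handed (so a half turn about x gives the same grasp; the last joint's range is limited). The gripper opens to 93 mm and grips with 3 to 60 N. Pads are 15 mm wide; open, the fingers measure 128 mm over their backs; the gripper's body (75 mm by 188 mm) begins 65 mm behind the grasp point.
Start: joints at [1.078, 0.13, 1.488, -0, 1.523, -0.085], TCP at [0.238, 0.551, 0.219] pointing down, gripper open.
Joint ranges: [-2.96, 2.96], [-0.89, 2.26], [0.02, 2.5], [-1.34, 4.48], [0, 2.73], [-2.66, 2.66]. Speed limits (rad/s): [2.39, 2.39, 2.79, 3.14, 3.14, 3.14].

### API

Orientations are given as a rotation vector (axis times angle).
In Python, from plant import * gives the robot as it stands. The module is installed in compiled form; this text tells all that it offers.
- The arm moves only by the tool apply_moves, never from a script. Its argument "series" is a list of rows, each an object with "jaw": the gripper's target within -1 to 1 (shut at 1, half-way at 0, fully open at -1); "linear": the shift along the tool's x, y, z normalised to -1 to 1, where 1 is 0.6 m, a list of three; "roll": the turn about the tool's x normalised to -1 to 1, where 1 is 30 degrees. A call has 1 to 20 rows; each row is the pose to reach, as a shift and turn from the pose measured when the call began, along the tool's axes at that moment; what a row does not reach only later rows make up. A row lasts 1/8 s, in which the tool goes at most 62.5 mm and 10.7 degrees, less where a joint would pass 70% of its speed; a pose out of reach is approached as far as the arm can. A call with a number of a shift or a turn outside -1 to 1 is refused whole. A call with a gripper value outside its range is refused whole. The fingers move at their own pace and stop on an object; "force" is the grip in N (left out, the last holds). Time passes only in rows, so rows that repeat a pose let the fingers close. It gives the time, the measured TCP pose, the force and the opening at its end, in the units of the state.
- read_state(): the state, without advancing time (a new reading comes with each control period).
- read_camera(name): name is "scene" or "side" or "wrist"; returns a dict with "pixels" (420x560x3 uint8, blue, green, red), "intrinsics" (3x3 intrinsics, pixels), "rvec" (rotation vector, rad) and "tvec" (3), from world to camera coordinates, as OpenCV has them; the wrist camera has in their place "tool_from_camera" (4x4, takes a point from camera to tool coordinates, whose origin is the TCP and whose axes are the tool frame's). Camera axes: x right, y down, z forward; pixel columns grow to the right and rows downward; lengths in m; the calibration is good to about 2 mm. A picture is of the moment at which its call begins: read the wrist's pose just before it. There is no depth.
- close_job(): hands the job in, once; it reports no verdict.
The state is a dict: "t": time; "q": joint angles; "dq": joint speeds; "joint_torque": joint torques, N m; "tool_pos": TCP position; "orientation": TCP orientation; "force": force on the tool from outside, world axes, zero at the start; "wrist_torque": the same for the moment, N m; "opening": finger opening in m.
Only numpy, scipy, OpenCV 4.12 (cv2) and the standard library are available. Lean on these libraries where they do the work, as an engineer would, in place of code of your own. Each camera call takes 0.05 s, during which the arm holds its last target. There are 200 camera calls.

## Working session

There is one attempt and no reset: what is moved stays moved. The work goes in short steps, Python scripts to look and compute and a tool call to move; the robot and the scene stay as the last step left them, time stands still between calls to the robot, and variables do not carry over. Pictures are saved under pics/ and viewed, about 8 in all and at most 12, crops included, and the job is handed in when it is done.

Besides the shell and the picture viewer there is one more tool, called by a JSON object that holds its "method" and its "body". apply_moves: Moves the arm, as the interface text tells. Its arguments: {"type":"object","properties":{"series":{"type":"array"},"force":{"type":"number"}},"required":["series"]}

```bash
mkdir -p pics
cat > h.py <<'E'
from plant import *
import numpy as np, cv2
from scipy.spatial.transform import Rotation as R
def cam(name):
    s=read_state(); c=read_camera(name); K=np.array(c["intrinsics"])
    if name=="wrist":
        T=np.array(c["tool_from_camera"]); Rt=R.from_rotvec(s["orientation"]).as_matrix()
        Rw=Rt@T[:3,:3]; o=Rt@T[:3,3]+np.array(s["tool_pos"])
    else:
        Rc=R.from_rotvec(np.ravel(c["rvec"])).as_matrix(); Rw=Rc.T; o=-Rc.T@np.ravel(c["tvec"])
    return np.array(c["pixels"]),K,Rw,o
def ray(K,Rw,o,uv):
    return Rw@(np.linalg.inv(K)@np.array([uv[0],uv[1],1.]))
def onz(K,Rw,o,uv,z):
    d=ray(K,Rw,o,uv); return o+d*(z-o[2])/d[2]
def proj(K,Rw,o,p):
    q=K@(Rw.T@(np.array(p)-o)); return q[:2]/q[2]
E
python3 - <<'E'
from h import *
import pickle
D={}
for n in ("scene","side","wrist"):
    D[n]=cam(n); print(n,D[n][3].round(3))
pickle.dump(D,open("d0.pkl","wb"))
for n in D: cv2.imwrite(f"pics/{n}0.png",D[n][0])
s=read_state(); print({k:np.round(v,3) for k,v in s.items()}); print(R.from_rotvec(s["orientation"]).as_matrix().round(3))
E
```

```text
scene [-0.596  0.78   1.558]
side [-0.724 -1.487  1.503]
wrist [0.169 0.578 0.384]
{'t': np.float64(0.15), 'q': array([ 1.078,  0.131,  1.489,  0.   ,  1.523, -0.085]), 'dq': array([ 0.   , -0.001, -0.005,  0.001, -0.002,  0.   ]), 'joint_torque': array([ 1.0000e-03, -5.6048e+01, -4.9233e+01,  7.7000e-02,  3.1000e-02,
       -0.0000e+00]), 'tool_pos': array([0.238, 0.55 , 0.218]), 'orientation': array([ 0.319,  1.547, -0.321]), 'force': array([-0.546,  1.135, -1.081]), 'wrist_torque': array([-0.063,  0.016,  0.039]), 'opening': np.float64(0.093)}
[[-0.001  0.397  0.918]
 [-0.001  0.918 -0.397]
 [-1.    -0.001 -0.   ]]
```

View pics/scene0.png

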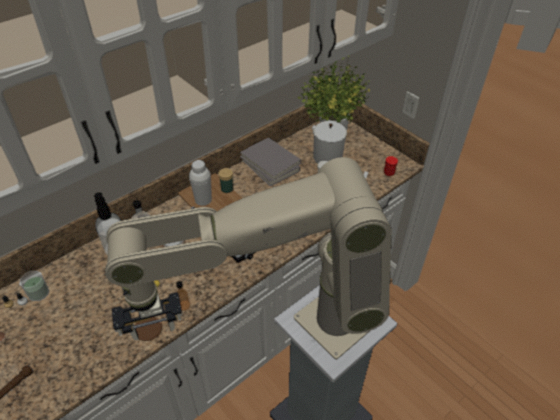

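View pics/side0.png

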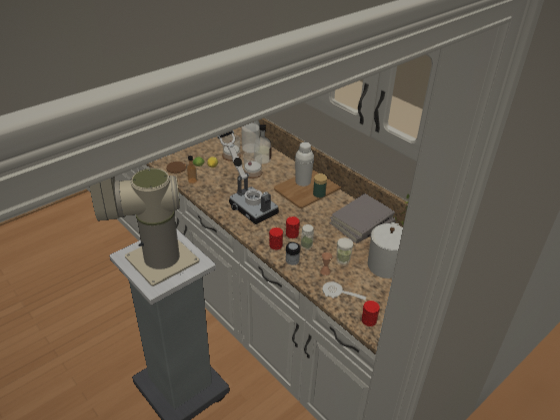

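The side view shows the mill at about (254,203), with its clamp thrown back to (230,140). The pod candidates are the red canisters at (276,239), (292,228) and (371,313), and the grey one with a black lid at (292,253). Only the last fits the description (steel body, black lid). I'll confirm it in a crop.

Run:
```python
from h import *
import pickle
D=pickle.load(open("d0.pkl","rb"))
im=D["side"][0][120:285,200:370]
cv2.imwrite("pics/crop1.png",cv2.resize(im,None,fx=3.6,fy=3.6,interpolation=cv2.INTER_CUBIC))
S=D["side"][1:]
print(onz(*S,(292,262),0),onz(*S,(254,197),0.086),onz(*S,(292,247),0.078))
print(S[0])
```

```text
[ 0.39001489 -0.34340662  0.        ] [0.47518804 0.0027616  0.086     ] [ 0.38963217 -0.33941057  0.078     ]
[[543.7814997    0.         279.39755805]
 [  0.         543.7814997  209.04369705]
 [  0.           0.           1.        ]]
```

View pics/crop1.png

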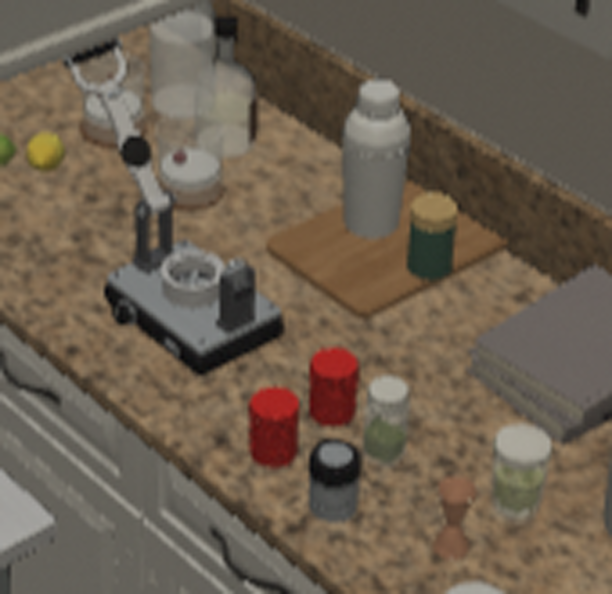

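Confirmed: the pod is at crop (334,480), a steel body with a black lid. The red cans at (274,427) and (333,387) are decoys. Next come the mill yaw and the pod's neighbours.

Run:
```python
from h import *
import pickle
D=pickle.load(open("d0.pkl","rb"))
S=D["side"][1:]
c=lambda u,v,z:onz(*S,(200+u/3.6,120+v/3.6),z).round(3)
h=c(153,205,.153);k=c(237,268,.144);print("hinge",h,"catch",k)
print("collar",c(193,270,.086),"pod top",c(335,455,.078),"podbase",c(334,500,0))
for n,u,v in(("redA",274,447),("redB",333,407),("jar",385,443),("jig",452,542),("bigjar",518,500)):print(n,c(u,v,0))
d=(h-k)[:2];print("yaw of mill y",np.degrees(np.arctan2(d[1],d[0])))
```

```text
hinge [0.472 0.079 0.153] catch [ 0.476 -0.076  0.144]
collar [0.483 0.015 0.086] pod top [ 0.395 -0.339  0.078] podbase [ 0.405 -0.332  0.   ]
redA [ 0.411 -0.221  0.   ]
redB [ 0.512 -0.212  0.   ]
jar [ 0.515 -0.298  0.   ]
jig [ 0.459 -0.464  0.   ]
bigjar [ 0.564 -0.464  0.   ]
yaw of mill y 91.47827265668887
```

{"method": "apply_moves", "body": {"series": [{"jaw": -1,"linear": [-0.1,0,0],"roll": 0},{"jaw": -1,"linear": [-0.2,0,0],"roll": 0},{"jaw": -1,"linear": [-0.3,0,0],"roll": 0},{"jaw": -1,"linear": [-0.34,0,0],"roll": 0},{"jaw": -1,"linear": [-0.34,0,0],"roll": 0}]}}

```text
t: 0.78
tool_pos: [0.2382, 0.5513, 0.4242]
orientation: [0.322, 1.546, -0.318]
force: [-0.1, 0.0, -0.4]
opening: 0.0929
```

{"method": "apply_moves", "body": {"series": [{"jaw": -1,"linear": [0,-0.07,0.066],"roll": -0.1},{"jaw": -1,"linear": [0,-0.14,0.13],"roll": -0.2},{"jaw": -1,"linear": [0,-0.21,0.197],"roll": -0.3},{"jaw": -1,"linear": [0,-0.28,0.262],"roll": -0.4},{"jaw": -1,"linear": [0,-0.35,0.328],"roll": -0.5},{"jaw": -1,"linear": [0,-0.42,0.394],"roll": -0.6},{"jaw": -1,"linear": [0,-0.49,0.459],"roll": -0.7},{"jaw": -1,"linear": [0,-0.56,0.525],"roll": -0.78},{"jaw": -1,"linear": [0,-0.63,0.59],"roll": -0.78},{"jaw": -1,"linear": [0,-0.685,0.642],"roll": -0.78},{"jaw": -1,"linear": [0,-0.685,0.642],"roll": -0.78},{"jaw": -1,"linear": [0,-0.685,0.642],"roll": -0.78}]}}

```text
t: 2.28
tool_pos: [0.4284, 0.0216, 0.4213]
orientation: [0.002, 1.572, 0.002]
force: [-0.7, 0.8, -0.2]
opening: 0.0931
```

Run:
```python
from h import *
import pickle
D=cam("wrist"); pickle.dump(D,open("d1.pkl","wb")); cv2.imwrite("pics/w1.png",D[0])
s=read_state(); print(s["t"],s["q"].round(2),s["tool_pos"].round(4)); print(R.from_rotvec(s["orientation"]).as_matrix().round(3)); print(D[2].round(2),D[3])
print(proj(*D[1:],[.474,.003,.086]))
```

```text
2.325 [-0.07 -0.32  1.54  0.    1.92 -1.64] [0.4284 0.0221 0.4219]
[[-0.001 -0.001  1.   ]
 [ 0.003  1.     0.001]
 [-1.     0.003 -0.001]]
[[-0.    0.96  0.27]
 [ 1.   -0.    0.  ]
 [ 0.    0.27 -0.96]] [0.35377662 0.01953865 0.58771207]
[268.39379404 195.57288638]
```

View pics/w1.png

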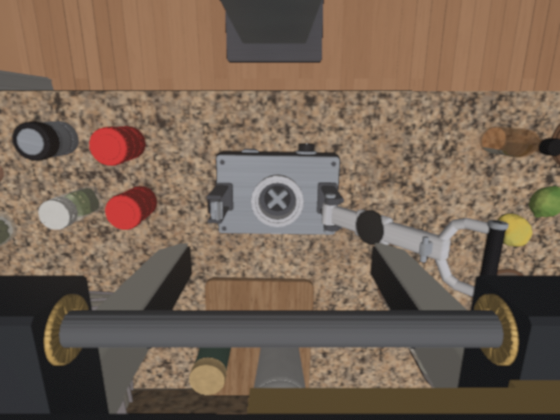

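The wrist view shows the collar at (277,200) with a light cross in it near 45°. The hinge post is at (328,200), the bar at (495,250), the pod at (36,140) and the red cans at (113,145) and (130,208).

```bash
cat > m1.py <<'E'
from h import *
import pickle
D=pickle.load(open("d1.pkl","rb")); C=D[1:]; im=D[0]
g=cv2.cvtColor(im,cv2.COLOR_BGR2GRAY)
# collar rim: bright grey ring
sub=g[165:240,240:316]
_,m=cv2.threshold(sub,0,255,cv2.THRESH_OTSU)
cv2.imwrite("pics/c2.png",np.hstack([cv2.resize(im[165:240,240:316],None,fx=5,fy=5,interpolation=cv2.INTER_CUBIC),cv2.cvtColor(cv2.resize(m,None,fx=5,fy=5,interpolation=0),cv2.COLOR_GRAY2BGR)]))
# mill base top: corners
for p in ((217,153),(339,153),(341,234),(217,234)): print("corner",onz(*C,p,.052).round(4))
print("collar c",onz(*C,(277,200),.086).round(4))
print("screws",[onz(*C,p,.052).round(4) for p in ((223,161),(333,161))])
# pod lid top disc
p=im[110:170,0:85].astype(int); gg=p.mean(2); 
print("pod top",onz(*C,(31.5,141),.078).round(4))
print("bar ends",onz(*C,(496,225),.291).round(4),onz(*C,(490,275),.291).round(4))
E
python3 m1.py
```

```text
corner [ 0.415  -0.0764  0.052 ]
corner [0.415 0.111 0.052]
corner [0.5469 0.1202 0.052 ]
corner [ 0.5467 -0.0828  0.052 ]
collar c [0.4808 0.0158 0.086 ]
screws [array([ 0.4273, -0.0677,  0.052 ]), array([0.4273, 0.1022, 0.052 ])]
pod top [ 0.3948 -0.3386  0.078 ]
bar ends [0.4522 0.2148 0.291 ] [0.5017 0.2174 0.291 ]
```

View pics/c2.png

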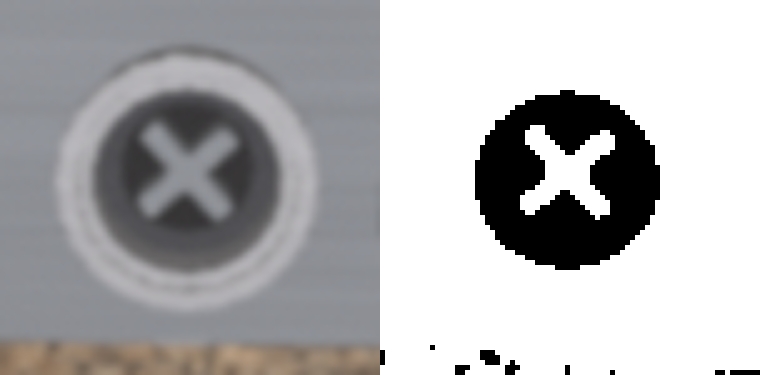

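Run:
```python
from h import *
import pickle
D=pickle.load(open("d1.pkl","rb")); C=D[1:]; im=D[0]; g=cv2.cvtColor(im,cv2.COLOR_BGR2GRAY)
sub=g[165:240,240:316]; _,m=cv2.threshold(sub,0,255,cv2.THRESH_OTSU)
cs,_=cv2.findContours(255-m,cv2.RETR_CCOMP,cv2.CHAIN_APPROX_NONE); c=max(cs,key=cv2.contourArea)
e=cv2.fitEllipse(c);print("hole",e, onz(*C,(e[0][0]+240,e[0][1]+165),.082))
t=lambda x,y:onz(*C,(x/5-.4+240,y/5-.4+165),.07)
a,b,c_,d=t(154,132),t(224,210),t(232,138),t(148,207)
print("cross c",(a+b+c_+d)/4,np.linalg.norm(a-b),np.linalg.norm(c_-d))
for p,q in((a,b),(c_,d)):
    v=q-p;print("ang",np.degrees(np.arctan2(v[1],v[0])))
r=lambda x,y:onz(*C,(x/5-.4+240,y/5-.4+165),.086)
print(r(56,182),r(318,182),r(187,312),r(187,52))
```

```text
hole ((36.9293098449707, 35.571434020996094), (34.307987213134766, 36.05067825317383), 89.56684875488281) [0.48269107 0.01563697 0.082     ]
cross c [0.4832454  0.01642726 0.07      ] 0.03275357188582206 0.0338848730580557
ang 40.97678453285051
ang -49.81069669144692
[ 0.48231445 -0.02333091  0.086     ] [0.48234876 0.05489626 0.086     ] [0.5232381 0.0156729 0.086    ] [0.44307778 0.01586657 0.086     ]
```

The collar axis is at (0.4825, 0.0158), mill yaw is about 0, and the cross is at about 40.6°. I'll now move above the pod.

{"method": "apply_moves", "body": {"series": [{"jaw": -1,"linear": [0,-0.1,-0.01],"roll": 0.15},{"jaw": -1,"linear": [0,-0.2,-0.02],"roll": 0.3},{"jaw": -1,"linear": [0,-0.3,-0.03],"roll": 0.45},{"jaw": -1,"linear": [0,-0.4,-0.04],"roll": 0.6},{"jaw": -1,"linear": [0,-0.5,-0.05],"roll": 0.75},{"jaw": -1,"linear": [0.08,-0.57,-0.056],"roll": 0.9},{"jaw": -1,"linear": [0.17,-0.6,-0.056],"roll": 1},{"jaw": -1,"linear": [0.25,-0.6,-0.056],"roll": 1},{"jaw": -1,"linear": [0.25,-0.6,-0.056],"roll": 1},{"jaw": -1,"linear": [0.25,-0.6,-0.056],"roll": 1}]}}

```text
t: 3.58
tool_pos: [0.3963, -0.3371, 0.2731]
orientation: [0.409, 1.531, -0.407]
force: [0.4, 0.1, 0.5]
opening: 0.0928
```

{"method": "apply_moves", "body": {"series": [{"jaw": -1,"linear": [0,0,0],"roll": 0.25},{"jaw": -1,"linear": [0,0,0],"roll": 0.5},{"jaw": -1,"linear": [0,0,0],"roll": 0.5}]}}

```text
t: 3.95
tool_pos: [0.3977, -0.3376, 0.2766]
orientation: [0.609, 1.478, -0.61]
force: [0.1, 0.3, -0.1]
opening: 0.093
```

Run:
```python
from h import *
import pickle
D=cam("wrist"); pickle.dump(D,open("d2.pkl","wb")); cv2.imwrite("pics/w2.png",D[0])
s=read_state(); print(s["t"],s["q"].round(2),s["tool_pos"].round(4)); print(R.from_rotvec(s["orientation"]).as_matrix().round(3)); print(D[3])
print(proj(*D[1:],[.395,-.339,.078]))
```

```text
4.0 [-0.8  -0.11  1.62  0.    1.62 -1.6 ] [ 0.3975 -0.3375  0.2761]
[[ 0.004  0.702  0.712]
 [-0.002  0.712 -0.702]
 [-1.     0.002  0.004]]
[ 0.34346392 -0.28669179  0.44254393]
[278.8906483  180.74838028]
```

View pics/w2.png

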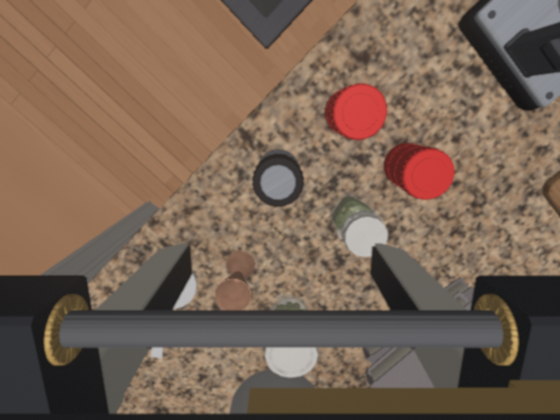

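The lid disc is at (278,181), against the predicted (279,181), so the pod is at about (0.3955, -0.339). I'll descend now.

{"method": "apply_moves", "body": {"series": [{"jaw": -1,"linear": [0.1,-0.004,-0.001],"roll": 0},{"jaw": -1,"linear": [0.2,-0.004,-0.001],"roll": 0},{"jaw": -1,"linear": [0.3,-0.004,-0.001],"roll": 0},{"jaw": -1,"linear": [0.35,-0.004,-0.001],"roll": 0},{"jaw": -1,"linear": [0.383,-0.004,-0.001],"roll": 0},{"jaw": -1,"linear": [0.383,-0.004,-0.001],"roll": 0},{"jaw": -1,"linear": [0.383,-0.004,-0.001],"roll": 0}]}}

```text
t: 4.88
tool_pos: [0.3974, -0.3401, 0.048]
orientation: [0.606, 1.477, -0.608]
force: [0.4, -1.2, 0.0]
opening: 0.0927
```

Run:
```python
from h import *
s=read_state(); print(s["t"],s["q"].round(3),s["tool_pos"].round(4),s["force"].round(1))
```

```text
4.875 [-0.807  0.071  1.877  0.002  1.187 -1.602] [ 0.3974 -0.3401  0.048 ] [ 0.4 -1.2  0. ]
```

{"method": "apply_moves", "body": {"force": 30, "series": [{"jaw": 1,"linear": [0,0,0],"roll": 0},{"jaw": 1,"linear": [0,0,0],"roll": 0},{"jaw": 1,"linear": [0,0,0],"roll": 0},{"jaw": 1,"linear": [0,0,0],"roll": 0},{"jaw": 1,"linear": [0,0,0],"roll": 0},{"jaw": 1,"linear": [0,0,0],"roll": 0}]}}

```text
t: 5.62
tool_pos: [0.3974, -0.3402, 0.0481]
orientation: [0.606, 1.477, -0.608]
force: [-1.0, -0.9, 2.2]
opening: 0.0554
```

{"method": "apply_moves", "body": {"series": [{"jaw": 1,"linear": [-0.1,0,0],"roll": 0},{"jaw": 1,"linear": [-0.2,0,0],"roll": 0},{"jaw": 1,"linear": [-0.3,0.02,-0.01],"roll": 0},{"jaw": 1,"linear": [-0.3,0.1,-0.06],"roll": 0},{"jaw": 1,"linear": [-0.3,0.18,-0.109],"roll": 0},{"jaw": 1,"linear": [-0.3,0.26,-0.157],"roll": 0},{"jaw": 1,"linear": [-0.3,0.34,-0.206],"roll": 0},{"jaw": 1,"linear": [-0.3,0.42,-0.254],"roll": 0},{"jaw": 1,"linear": [-0.3,0.48,-0.29],"roll": 0},{"jaw": 1,"linear": [-0.3,0.522,-0.316],"roll": 0},{"jaw": 1,"linear": [-0.3,0.522,-0.316],"roll": 0},{"jaw": 1,"linear": [-0.3,0.522,-0.316],"roll": 0},{"jaw": 1,"linear": [-0.3,0.522,-0.316],"roll": 0}]}}

```text
t: 7.25
tool_pos: [0.4805, 0.0158, 0.2271]
orientation: [0.607, 1.477, -0.609]
force: [0.2, -0.0, -2.7]
opening: 0.0554
```

Run:
```python
from h import *
import pickle
D=cam("wrist"); pickle.dump(D,open("d3.pkl","wb")); cv2.imwrite("pics/w3.png",D[0])
s=read_state(); print(s["t"],s["q"].round(2),s["tool_pos"].round(4),s["force"].round(1)); print(R.from_rotvec(s["orientation"]).as_matrix().round(3)); 
p=np.array(s["tool_pos"]); print(proj(*D[1:],p+[0,0,.03]),proj(*D[1:],p-[0,0,.048]),proj(*D[1:],[.4825,.0158,.086]))
```

```text
7.3 [-0.07 -0.21  1.8  -0.    1.54 -0.86] [0.4806 0.0157 0.2271] [ 0.3 -0.1 -1.8]
[[ 0.006  0.702  0.712]
 [-0.004  0.712 -0.702]
 [-1.     0.001  0.007]]
[284.37568401 287.29050727] [282.9042602  228.05008475] [283.58396299 195.5937044 ]
```

View pics/w3.png

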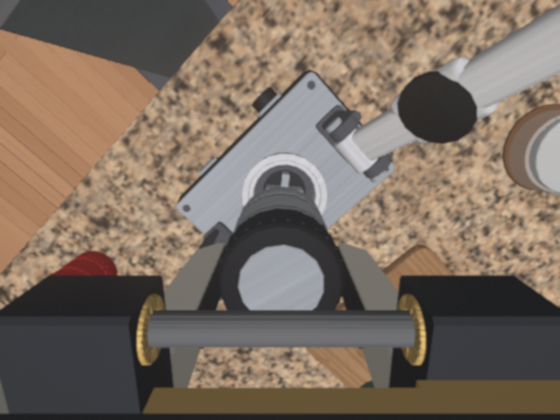

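The pod's lid disc is at (281,288), with the collar ring ahead of it at (285,195). I'll fit both precisely to refine the offset.

```bash
cat > m3.py <<'E'
from h import *
import pickle
D=pickle.load(open("d3.pkl","rb")); C=D[1:]; im=D[0]; hsv=cv2.cvtColor(im,cv2.COLOR_BGR2HSV); g=cv2.cvtColor(im,cv2.COLOR_BGR2GRAY)
# lid disc edge points: radial search from (281,285) for bright->dark
def radial(cx,cy,angs,r0,r1,sgn):
    P=[]
    gb=cv2.GaussianBlur(g,(0,0),1).astype(float)
    for a in np.radians(angs):
        rr=np.arange(r0,r1,.5); xs=cx+rr*np.cos(a); ys=cy+rr*np.sin(a)
        v=cv2.remap(gb.astype(np.float32),xs[None].astype(np.float32),ys[None].astype(np.float32),1)[0]
        i=np.argmax(sgn*np.gradient(v)); P.append((xs[i],ys[i]))
    return np.array(P,np.float32)
P=radial(281,285,list(range(-200,21,5)),30,52,-1); e=cv2.fitEllipse(P); print("disc",e)
P=radial(281,285,list(range(-150,-29,5)),50,80,1); print("lid outer",cv2.fitEllipse(P))
Q=radial(285,192,list(range(150,391,5)),34,52,-1); q=cv2.fitEllipse(Q); print("ring",q)
s=C; z=.227+.03
W=[onz(*C,p,z) for p in radial(281,285,list(range(-200,21,5)),30,52,-1)]
def circ(W):
    W=np.array(W)[:,:2]; A=np.c_[2*W,np.ones(len(W))]; x=np.linalg.lstsq(A,(W**2).sum(1),rcond=None)[0]; r=np.sqrt(x[2]+x[:2]@x[:2]); return x[:2],r,(np.hypot(*(W-x[:2]).T)-r).std()
print("disc world",circ(W))
print("ring world",circ([onz(*C,p,.086) for p in Q]))
D1=pickle.load(open("d1.pkl","rb")); g=cv2.cvtColor(D1[0],cv2.COLOR_BGR2GRAY)
Q=radial(277.4,201,list(range(0,181,5)),20,34,-1); print("ring world v1",circ([onz(*D1[1:],p,.086) for p in Q]))
E
python3 m3.py
```

```text
disc ((280.8016662597656, 283.4681396484375), (77.19852447509766, 85.74853515625), 89.3697738647461)
lid outer ((279.9350280761719, 260.1253967285156), (103.41946411132812, 117.9310531616211), 82.65052032470703)
ring ((284.6405029296875, 193.36087036132812), (78.61337280273438, 84.3982162475586), 101.62333679199219)
disc world (array([0.4787131, 0.0154131]), np.float64(0.018627117558195478), np.float64(0.00012057377672116178))
ring world (array([0.48306025, 0.01634813]), np.float64(0.038072330694469615), np.float64(0.0009046476362823294))
ring world v1 (array([0.48356908, 0.01556628]), np.float64(0.03896269229602874), np.float64(0.00038045937958080666))
```

{"method": "apply_moves", "body": {"series": [{"jaw": 1,"linear": [0.06,0.006,0.0042],"roll": 0},{"jaw": 1,"linear": [0.12,0.006,0.0042],"roll": 0},{"jaw": 1,"linear": [0.14,0.006,0.0042],"roll": 0},{"jaw": 1,"linear": [0.14,0.006,0.0042],"roll": 0},{"jaw": 1,"linear": [0.15,0.006,0.0042],"roll": 0},{"jaw": 1,"linear": [0.16,0.006,0.0042],"roll": 0},{"jaw": 1,"linear": [0.165,0.006,0.0042],"roll": 0},{"jaw": 1,"linear": [0.165,0.006,0.0042],"roll": 0}]}}

```text
t: 8.3
tool_pos: [0.4854, 0.0162, 0.1281]
orientation: [0.607, 1.477, -0.609]
force: [0.2, 0.2, -2.0]
opening: 0.0557
```

```bash
cat > st.py <<'E'
from h import *
s=read_state(); print(s["t"],s["q"].round(3),s["tool_pos"].round(4),s["orientation"].round(3),s["force"].round(1),s["wrist_torque"].round(2),s["opening"])
E
python3 st.py
```

```text
8.3 [-0.07  -0.126  1.913 -0.003  1.349 -0.861] [0.4854 0.0162 0.1281] [ 0.607  1.477 -0.609] [ 0.2  0.2 -2. ] [-0.02  0.03  0.04] 0.05568958256937686
```

No side force at 6 mm inside the mouth. I'll lower it gently onto the drive.

{"method": "apply_moves", "body": {"series": [{"jaw": 1,"linear": [0.005,0,0],"roll": 0},{"jaw": 1,"linear": [0.01,0,0],"roll": 0},{"jaw": 1,"linear": [0.015,0,0],"roll": 0},{"jaw": 1,"linear": [0.017,0,0],"roll": 0},{"jaw": 1,"linear": [0.017,0,0],"roll": 0}]}}

```text
t: 8.93
tool_pos: [0.4855, 0.0161, 0.118]
orientation: [0.607, 1.477, -0.609]
force: [-1.2, -0.5, 0.6]
opening: 0.0556
```

```bash
python3 st.py
```

```text
8.925 [-0.07  -0.116  1.923 -0.004  1.329 -0.861] [0.4855 0.0161 0.118 ] [ 0.607  1.477 -0.609] [-1.2 -0.5  0.6] [-0.01  0.16 -0.07] 0.055550104801868616
```

Now in contact (the force went from -2 to +0.6 N). I'll press a little more to learn the stiffness.

{"method": "apply_moves", "body": {"series": [{"jaw": 1,"linear": [0.002,0,0],"roll": 0},{"jaw": 1,"linear": [0.003,0,0],"roll": 0},{"jaw": 1,"linear": [0.003,0,0],"roll": 0}]}}

```text
t: 9.3
tool_pos: [0.486, 0.0158, 0.1179]
orientation: [0.607, 1.476, -0.609]
force: [-5.9, -1.6, 11.7]
opening: 0.0555
```

{"method": "apply_moves", "body": {"series": [{"jaw": 1,"linear": [0.002,-0.001,-0.001],"roll": 0.1},{"jaw": 1,"linear": [0.002,-0.001,-0.001],"roll": 0.2},{"jaw": 1,"linear": [0.002,-0.001,-0.001],"roll": 0.3},{"jaw": 1,"linear": [0.002,-0.001,-0.001],"roll": 0.4},{"jaw": 1,"linear": [0.002,-0.001,-0.001],"roll": 0.4}]}}

```text
t: 9.93
tool_pos: [0.4863, 0.0158, 0.1179]
orientation: [0.77, 1.419, -0.769]
force: [-1.1, -0.1, 5.2]
opening: 0.0555
```

```bash
python3 st.py
```

```text
9.925 [-0.07  -0.118  1.924 -0.004  1.325 -0.651] [0.4863 0.0158 0.1179] [ 0.77   1.419 -0.769] [-1.1 -0.1  5.2] [-0.08  0.03 -0.06] 0.05546644846929178
```

{"method": "apply_moves", "body": {"series": [{"jaw": 1,"linear": [0.002,0,0],"roll": 0.1},{"jaw": 1,"linear": [0.002,0,0],"roll": 0.2},{"jaw": 1,"linear": [0.002,0,0],"roll": 0.3},{"jaw": 1,"linear": [0.002,0,0],"roll": 0.4},{"jaw": 1,"linear": [0.002,0,0],"roll": 0.4}]}}

```text
t: 10.55
tool_pos: [0.4868, 0.0158, 0.1178]
orientation: [0.931, 1.351, -0.927]
force: [-2.4, 0.8, 6.3]
opening: 0.0555
```

{"method": "apply_moves", "body": {"series": [{"jaw": 1,"linear": [0.002,0,0],"roll": 0.1},{"jaw": 1,"linear": [0.002,0,0],"roll": 0.2},{"jaw": 1,"linear": [0.002,0,0],"roll": 0.3},{"jaw": 1,"linear": [0.002,0,0],"roll": 0.4},{"jaw": 1,"linear": [0.002,0,0],"roll": 0.4}]}}

```text
t: 11.18
tool_pos: [0.4864, 0.0163, 0.1175]
orientation: [1.089, 1.272, -1.084]
force: [-7.0, 2.1, 10.7]
opening: 0.0558
```

```bash
python3 st.py
```

```text
11.175 [-0.069 -0.117  1.925 -0.003  1.324 -0.232] [0.4864 0.0163 0.1175] [ 1.089  1.272 -1.084] [-7.   2.1 10.7] [ 0.39  1.74 -0.07] 0.055788321291283534
```

{"method": "apply_moves", "body": {"series": [{"jaw": 1,"linear": [0.001,-0.0012,0],"roll": 0},{"jaw": 1,"linear": [0.0015,-0.0012,0],"roll": 0.1},{"jaw": 1,"linear": [0.0015,-0.0012,0],"roll": 0.2},{"jaw": 1,"linear": [0.0015,-0.0012,0],"roll": 0.2}]}}

```text
t: 11.68
tool_pos: [0.486, 0.016, 0.1176]
orientation: [1.168, 1.225, -1.161]
force: [-2.8, -1.0, 7.3]
opening: 0.0555
```

```bash
python3 st.py
```

```text
11.675 [-0.07  -0.119  1.926 -0.004  1.324 -0.127] [0.486  0.016  0.1176] [ 1.168  1.225 -1.161] [-2.8 -1.   7.3] [-0.15  0.96  0.01] 0.05549123692602741
```

{"method": "apply_moves", "body": {"series": [{"jaw": 1,"linear": [0.002,-0.0005,0],"roll": 0.1},{"jaw": 1,"linear": [0.002,-0.0005,0],"roll": 0.2},{"jaw": 1,"linear": [0.002,-0.0005,0],"roll": 0.3},{"jaw": 1,"linear": [0.002,-0.0005,0],"roll": 0.3}]}}

```text
t: 12.18
tool_pos: [0.4865, 0.0158, 0.1178]
orientation: [1.285, 1.148, -1.275]
force: [-3.4, -0.2, 8.8]
opening: 0.0553
```

{"method": "apply_moves", "body": {"series": [{"jaw": 1,"linear": [0.002,-0.0005,0],"roll": 0.1},{"jaw": 1,"linear": [0.002,-0.0005,0],"roll": 0.2},{"jaw": 1,"linear": [0.002,-0.0005,0],"roll": 0.3},{"jaw": 1,"linear": [0.002,-0.0005,0],"roll": 0.3}]}}

```text
t: 12.68
tool_pos: [0.4861, 0.0159, 0.1178]
orientation: [1.399, 1.065, -1.388]
force: [-7.4, 0.7, 13.1]
opening: 0.0556
```

```bash
python3 st.py
```

```text
12.675 [-0.07  -0.121  1.928 -0.004  1.323  0.188] [0.4861 0.0159 0.1178] [ 1.399  1.065 -1.388] [-7.4  0.7 13.1] [-0.03  1.79 -0.07] 0.0556436789679855
```

{"method": "apply_moves", "body": {"series": [{"jaw": 1,"linear": [0.0005,-0.0012,0],"roll": 0.1},{"jaw": 1,"linear": [0.001,-0.0012,0],"roll": 0.2},{"jaw": 1,"linear": [0.001,-0.0012,0],"roll": 0.3},{"jaw": 1,"linear": [0.001,-0.0012,0],"roll": 0.3}]}}

```text
t: 13.18
tool_pos: [0.4856, 0.016, 0.1179]
orientation: [1.512, 0.972, -1.498]
force: [-2.8, 0.5, 4.8]
opening: 0.0556
```

{"method": "apply_moves", "body": {"series": [{"jaw": 1,"linear": [0.0015,-0.0008,0],"roll": 0.1},{"jaw": 1,"linear": [0.0015,-0.0008,0],"roll": 0.2},{"jaw": 1,"linear": [0.0015,-0.0008,0],"roll": 0.3},{"jaw": 1,"linear": [0.0015,-0.0008,0],"roll": 0.3}]}}

```text
t: 13.68
tool_pos: [0.4857, 0.016, 0.118]
orientation: [1.623, 0.87, -1.605]
force: [-2.3, -1.1, 6.9]
opening: 0.0559
```

```bash
python3 st.py
```

```text
13.675 [-0.069 -0.124  1.93  -0.004  1.321  0.504] [0.4857 0.016  0.118 ] [ 1.623  0.87  -1.605] [-2.3 -1.1  6.9] [-0.15  0.71 -0.07] 0.05587562759026997
```

{"method": "apply_moves", "body": {"series": [{"jaw": 1,"linear": [0.0015,-0.0005,0],"roll": 0.1},{"jaw": 1,"linear": [0.0015,-0.0005,0],"roll": 0.2},{"jaw": 1,"linear": [0.0015,-0.0005,0],"roll": 0.3},{"jaw": 1,"linear": [0.0015,-0.0005,0],"roll": 0.3}]}}

```text
t: 14.18
tool_pos: [0.4853, 0.0159, 0.1179]
orientation: [1.729, 0.759, -1.711]
force: [-5.6, -0.4, 9.3]
opening: 0.0555
```

{"method": "apply_moves", "body": {"series": [{"jaw": 1,"linear": [0.0015,-0.0005,0],"roll": 0.1},{"jaw": 1,"linear": [0.0015,-0.0005,0],"roll": 0.2},{"jaw": 1,"linear": [0.0015,-0.0005,0],"roll": 0.3},{"jaw": 1,"linear": [0.0015,-0.0005,0],"roll": 0.3}]}}

```text
t: 14.68
tool_pos: [0.4851, 0.016, 0.1179]
orientation: [1.833, 0.639, -1.813]
force: [-5.6, -0.6, 7.8]
opening: 0.0557
```

```bash
python3 st.py
```

```text
14.675 [-0.069 -0.125  1.931 -0.005  1.322  0.82 ] [0.4851 0.016  0.1179] [ 1.833  0.639 -1.813] [-5.6 -0.6  7.8] [-0.1   1.28 -0.12] 0.05567886739358097
```

96° turned with no drop, and a persistent -x side force suggests the pod is rubbing the +x wall. I'll lift slightly and find the bore centre by feel.

{"method": "apply_moves", "body": {"series": [{"jaw": 1,"linear": [-0.004,0,0],"roll": 0},{"jaw": 1,"linear": [-0.004,0,0],"roll": 0},{"jaw": 1,"linear": [-0.004,0,0],"roll": 0}]}}

```text
t: 15.05
tool_pos: [0.4846, 0.0159, 0.1199]
orientation: [1.832, 0.639, -1.814]
force: [-2.6, -0.8, -0.5]
opening: 0.0557
```

{"method": "apply_moves", "body": {"series": [{"jaw": 1,"linear": [0,-0.0016,0.002],"roll": 0},{"jaw": 1,"linear": [0,-0.0016,0.002],"roll": 0},{"jaw": 1,"linear": [0,-0.0016,0.002],"roll": 0}]}}

```text
t: 15.42
tool_pos: [0.4833, 0.016, 0.12]
orientation: [1.833, 0.639, -1.813]
force: [-0.1, -0.3, -2.0]
opening: 0.0556
```

{"method": "apply_moves", "body": {"series": [{"jaw": 1,"linear": [0,-0.0016,0.002],"roll": 0},{"jaw": 1,"linear": [0,-0.0016,0.002],"roll": 0},{"jaw": 1,"linear": [0,-0.0016,0.002],"roll": 0}]}}

```text
t: 15.8
tool_pos: [0.4818, 0.016, 0.12]
orientation: [1.833, 0.639, -1.813]
force: [0.1, -0.6, -1.2]
opening: 0.0556
```

```bash
python3 st.py
```

```text
15.8 [-0.069 -0.136  1.938 -0.005  1.327  0.819] [0.4818 0.016  0.12  ] [ 1.833  0.639 -1.813] [ 0.1 -0.6 -1.2] [-0.04  0.18  0.03] 0.055590185176361266
```

{"method": "apply_moves", "body": {"series": [{"jaw": 1,"linear": [0,-0.0012,0.0014],"roll": 0},{"jaw": 1,"linear": [0,-0.0012,0.0014],"roll": 0},{"jaw": 1,"linear": [0,-0.0012,0.0014],"roll": 0}]}}

```text
t: 16.18
tool_pos: [0.4807, 0.016, 0.12]
orientation: [1.833, 0.639, -1.813]
force: [0.1, 0.4, -2.6]
opening: 0.0553
```

{"method": "apply_moves", "body": {"series": [{"jaw": 1,"linear": [0,-0.0012,0.0014],"roll": 0},{"jaw": 1,"linear": [0,-0.0012,0.0014],"roll": 0},{"jaw": 1,"linear": [0,-0.0012,0.0014],"roll": 0}]}}

```text
t: 16.55
tool_pos: [0.4797, 0.0161, 0.12]
orientation: [1.833, 0.639, -1.812]
force: [1.8, -0.2, -1.6]
opening: 0.0555
```

{"method": "apply_moves", "body": {"series": [{"jaw": 1,"linear": [0,0.0026,-0.0033],"roll": 0},{"jaw": 1,"linear": [0,0.0026,-0.0033],"roll": 0},{"jaw": 1,"linear": [0,0.0026,-0.0033],"roll": 0}]}}

```text
t: 16.92
tool_pos: [0.4822, 0.0161, 0.12]
orientation: [1.833, 0.639, -1.813]
force: [0.0, 0.4, -2.1]
opening: 0.0554
```

{"method": "apply_moves", "body": {"series": [{"jaw": 1,"linear": [0,-0.0026,-0.0021],"roll": 0},{"jaw": 1,"linear": [0,-0.0026,-0.0021],"roll": 0},{"jaw": 1,"linear": [0,-0.0026,-0.0021],"roll": 0}]}}

```text
t: 17.3
tool_pos: [0.4822, 0.0179, 0.12]
orientation: [1.833, 0.639, -1.813]
force: [0.4, -2.6, -2.1]
opening: 0.0556
```

{"method": "apply_moves", "body": {"series": [{"jaw": 1,"linear": [0,0.0052,0.0042],"roll": 0},{"jaw": 1,"linear": [0,0.0052,0.0042],"roll": 0},{"jaw": 1,"linear": [0,0.0052,0.0042],"roll": 0}]}}

```text
t: 17.68
tool_pos: [0.4822, 0.014, 0.12]
orientation: [1.833, 0.639, -1.813]
force: [-0.7, 0.6, -2.3]
opening: 0.0555
```

{"method": "apply_moves", "body": {"series": [{"jaw": 1,"linear": [0,-0.002,-0.0016],"roll": 0},{"jaw": 1,"linear": [0.003,-0.002,-0.0016],"roll": 0},{"jaw": 1,"linear": [0.005,-0.002,-0.0016],"roll": 0},{"jaw": 1,"linear": [0.005,-0.002,-0.0016],"roll": 0}]}}

```text
t: 18.18
tool_pos: [0.4826, 0.0158, 0.1179]
orientation: [1.834, 0.639, -1.812]
force: [-1.9, 1.6, 6.0]
opening: 0.0558
```

{"method": "apply_moves", "body": {"series": [{"jaw": 1,"linear": [0.001,0,0],"roll": -0.07},{"jaw": 1,"linear": [0.001,0,0],"roll": -0.14},{"jaw": 1,"linear": [0.001,0,0],"roll": -0.21},{"jaw": 1,"linear": [0.001,0,0],"roll": -0.28},{"jaw": 1,"linear": [0.001,0,0],"roll": -0.35},{"jaw": 1,"linear": [0.001,0,0],"roll": -0.35}]}}

```text
t: 18.92
tool_pos: [0.4833, 0.0158, 0.118]
orientation: [1.712, 0.778, -1.69]
force: [0.3, 1.3, 5.9]
opening: 0.0558
```

{"method": "apply_moves", "body": {"series": [{"jaw": 1,"linear": [0.0015,-0.0008,0.0007],"roll": -0.07},{"jaw": 1,"linear": [0.0015,-0.0008,0.0007],"roll": -0.14},{"jaw": 1,"linear": [0.0015,-0.0008,0.0007],"roll": -0.21},{"jaw": 1,"linear": [0.0015,-0.0008,0.0007],"roll": -0.28},{"jaw": 1,"linear": [0.0015,-0.0008,0.0007],"roll": -0.35},{"jaw": 1,"linear": [0.0015,-0.0008,0.0007],"roll": -0.35}]}}

```text
t: 19.68
tool_pos: [0.4837, 0.0158, 0.118]
orientation: [1.587, 0.904, -1.564]
force: [-0.3, 1.5, 6.0]
opening: 0.0554
```

{"method": "apply_moves", "body": {"series": [{"jaw": 1,"linear": [0.0015,-0.0003,0.0002],"roll": -0.07},{"jaw": 1,"linear": [0.0015,-0.0003,0.0002],"roll": -0.14},{"jaw": 1,"linear": [0.0015,-0.0003,0.0002],"roll": -0.21},{"jaw": 1,"linear": [0.0015,-0.0003,0.0002],"roll": -0.28},{"jaw": 1,"linear": [0.0015,-0.0003,0.0002],"roll": -0.35},{"jaw": 1,"linear": [0.0015,-0.0003,0.0002],"roll": -0.35}]}}

```text
t: 20.42
tool_pos: [0.4844, 0.0158, 0.118]
orientation: [1.457, 1.017, -1.434]
force: [-0.7, 1.4, 5.9]
opening: 0.0558
```

```bash
python3 st.py
```

```text
20.425 [-0.07  -0.134  1.94  -0.004  1.316  0.263] [0.4844 0.0158 0.118 ] [ 1.457  1.017 -1.434] [-0.7  1.4  5.9] [ 0.15  0.2  -0.04] 0.05582849204701843
```

{"method": "apply_moves", "body": {"series": [{"jaw": 1,"linear": [0.0015,-0.0035,0.001],"roll": 0},{"jaw": 1,"linear": [0.0015,-0.0035,0.001],"roll": -0.07},{"jaw": 1,"linear": [0.0015,-0.0035,0.001],"roll": -0.14},{"jaw": 1,"linear": [0.0015,-0.0035,0.001],"roll": -0.21},{"jaw": 1,"linear": [0.0015,-0.0035,0.001],"roll": -0.28},{"jaw": 1,"linear": [0.0015,-0.0035,0.001],"roll": -0.35},{"jaw": 1,"linear": [0.0015,-0.0035,0.001],"roll": -0.35}]}}

```text
t: 21.3
tool_pos: [0.483, 0.016, 0.1179]
orientation: [1.324, 1.117, -1.302]
force: [0.4, 0.6, 7.3]
opening: 0.0553
```

```bash
python3 st.py
```

```text
21.3 [-0.07  -0.14   1.945 -0.004  1.315  0.078] [0.483  0.016  0.1179] [ 1.324  1.117 -1.302] [0.4 0.6 7.3] [ 0.11  0.15 -0.03] 0.05532718424486429
```

{"method": "apply_moves", "body": {"series": [{"jaw": 1,"linear": [0.0015,-0.001,0],"roll": -0.07},{"jaw": 1,"linear": [0.0015,-0.001,0],"roll": -0.14},{"jaw": 1,"linear": [0.0015,-0.001,0],"roll": -0.21},{"jaw": 1,"linear": [0.0015,-0.001,0],"roll": -0.28},{"jaw": 1,"linear": [0.0015,-0.001,0],"roll": -0.35},{"jaw": 1,"linear": [0.0015,-0.001,0],"roll": -0.35}]}}

```text
t: 22.05
tool_pos: [0.4828, 0.0162, 0.1175]
orientation: [1.188, 1.206, -1.167]
force: [0.5, 1.1, 5.5]
opening: 0.0554
```

{"method": "apply_moves", "body": {"series": [{"jaw": 1,"linear": [0.0015,-0.001,0],"roll": -0.07},{"jaw": 1,"linear": [0.0015,-0.001,0],"roll": -0.14},{"jaw": 1,"linear": [0.0015,-0.001,0],"roll": -0.21},{"jaw": 1,"linear": [0.0015,-0.001,0],"roll": -0.28},{"jaw": 1,"linear": [0.0015,-0.001,0],"roll": -0.35},{"jaw": 1,"linear": [0.0015,-0.001,0],"roll": -0.35}]}}

```text
t: 22.8
tool_pos: [0.4822, 0.0159, 0.1163]
orientation: [1.049, 1.284, -1.033]
force: [3.5, -1.4, -4.8]
opening: 0.0551
```

```bash
python3 st.py
```

```text
22.8 [-0.07  -0.142  1.95  -0.004  1.311 -0.291] [0.4822 0.0159 0.1163] [ 1.049  1.284 -1.033] [ 3.5 -1.4 -4.8] [-0.36 -0.7  -0.1 ] 0.05509855224532808
```

Engaged: the height fell and the force reversed. I'll now push straight down the remaining 6 mm or so.

{"method": "apply_moves", "body": {"series": [{"jaw": 1,"linear": [0.003,0.001,0],"roll": 0},{"jaw": 1,"linear": [0.006,0.001,0],"roll": 0},{"jaw": 1,"linear": [0.009,0.001,0],"roll": 0},{"jaw": 1,"linear": [0.011,0.001,0],"roll": 0},{"jaw": 1,"linear": [0.011,0.001,0],"roll": 0}]}}

```text
t: 23.42
tool_pos: [0.483, 0.0159, 0.1102]
orientation: [1.049, 1.284, -1.033]
force: [-1.1, -1.5, 3.9]
opening: 0.0558
```

```bash
python3 st.py
```

```text
23.425 [-0.07  -0.133  1.953 -0.004  1.298 -0.291] [0.483  0.0159 0.1102] [ 1.049  1.284 -1.033] [-1.1 -1.5  3.9] [-0.53  0.37 -0.04] 0.05580679128850219
```

{"method": "apply_moves", "body": {"series": [{"jaw": -1,"linear": [0,0,0],"roll": 0},{"jaw": -1,"linear": [0,0,0],"roll": 0},{"jaw": -1,"linear": [0,0,0],"roll": 0},{"jaw": -1,"linear": [0,0,0],"roll": 0},{"jaw": -1,"linear": [-0.05,0,0],"roll": 0},{"jaw": -1,"linear": [-0.12,0,0],"roll": 0},{"jaw": -1,"linear": [-0.2,0,0],"roll": 0},{"jaw": -1,"linear": [-0.29,0,0],"roll": 0},{"jaw": -1,"linear": [-0.38,0,0],"roll": -0.25},{"jaw": -1,"linear": [-0.46,0,0],"roll": -0.5},{"jaw": -1,"linear": [-0.5,0,0],"roll": -0.75},{"jaw": -1,"linear": [-0.5,0,0],"roll": -1}]}}

```text
t: 24.92
tool_pos: [0.477, 0.0176, 0.4131]
orientation: [0.643, 1.446, -0.635]
force: [-0.5, 0.3, -0.3]
opening: 0.0934
```

{"method": "apply_moves", "body": {"series": [{"jaw": -1,"linear": [0,0,0],"roll": -0.3},{"jaw": -1,"linear": [0,0,0],"roll": -0.6},{"jaw": -1,"linear": [0,0,0],"roll": -0.9},{"jaw": -1,"linear": [0,0,0],"roll": -1}]}}

```text
t: 25.42
tool_pos: [0.4769, 0.0176, 0.413]
orientation: [0.229, 1.531, -0.232]
force: [-0.5, 0.6, 0.2]
opening: 0.0928
```

{"method": "apply_moves", "body": {"series": [{"jaw": -1,"linear": [0,0,0],"roll": -0.3},{"jaw": -1,"linear": [0,0,0],"roll": -0.6},{"jaw": -1,"linear": [0,0,0],"roll": -0.6}]}}

```text
t: 25.8
tool_pos: [0.4769, 0.0177, 0.4129]
orientation: [-0.02, 1.544, 0.01]
force: [-0.5, 0.1, 0.2]
opening: 0.0932
```

Run:
```python
from h import *
import pickle
D=cam("wrist"); pickle.dump(D,open("d4.pkl","wb")); cv2.imwrite("pics/w4.png",D[0])
s=read_state(); print(s["t"],s["q"].round(2),s["tool_pos"].round(4),s["force"].round(1)); print(R.from_rotvec(s["orientation"]).as_matrix().round(3)); 
p=[.4835,.0168]
print("lid pred z.140",proj(*D[1:],p+[.140]),"bar",proj(*D[1:],[.4835,.2196,.291]))
```

```text
25.85 [-0.07 -0.22  1.48 -0.    1.86 -1.66] [0.4769 0.0177 0.413 ] [-0.1  0.  -0.1]
[[ 0.027 -0.016  1.   ]
 [-0.006  1.     0.017]
 [-1.    -0.006  0.027]]
lid pred z.140 [282.36187851 171.32421225] bar [517.46001107 210.06803623]
```

View pics/w4.png

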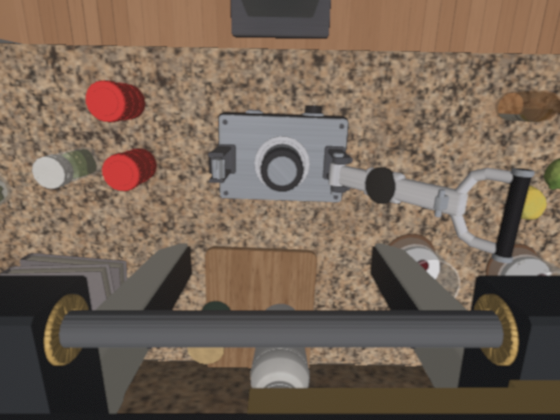

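The pod now stands in the collar, lid at (284,168) as predicted. The bar runs (522,172)–(508,255), its middle 3 px from the prediction for 2.3 rad. Before reaching, I'll check how close the tall bottle and glass behind it are.

Run:
```python
from h import *
import pickle
D=pickle.load(open("d0.pkl","rb"));S=D["side"][1:]
c=lambda u,v,z:onz(*S,(200+u/3.6,120+v/3.6),z).round(3)
print("bottle",c(228,145,0),"glass",c(178,105,0),"knobjar",c(188,190,0),"jar2",c(110,130,0))
b=c(228,145,0)
for z in (.2,.25,.3):print(z,c(225,20,z))
C=pickle.load(open("d4.pkl","rb"))[1:]
for z in(.285,.291,.297):print("bar ends",onz(*C,(522,172),z).round(4),onz(*C,(508,255),z).round(4))
```

```text
bottle [0.783 0.307 0.   ] glass [0.795 0.435 0.   ] knobjar [0.667 0.254 0.   ] jar2 [0.677 0.443 0.   ]
0.2 [0.779 0.311 0.2  ]
0.25 [0.721 0.242 0.25 ]
0.3 [0.663 0.173 0.3  ]
bar ends [0.4514 0.2203 0.285 ] [0.5284 0.2247 0.285 ]
bar ends [0.4503 0.2161 0.291 ] [0.5258 0.2204 0.291 ]
bar ends [0.4492 0.2119 0.297 ] [0.5231 0.2161 0.297 ]
```

{"method": "apply_moves", "body": {"series": [{"jaw": -1,"linear": [0,0.1,0.005],"roll": 0},{"jaw": -1,"linear": [0,0.2,0.012],"roll": 0},{"jaw": -1,"linear": [0,0.3,0.018],"roll": 0},{"jaw": -1,"linear": [0,0.335,0.018],"roll": 0},{"jaw": -1,"linear": [0.08,0.3365,0.015],"roll": 0},{"jaw": -1,"linear": [0.16,0.3365,0.013],"roll": 0},{"jaw": -1,"linear": [0.2216,0.3365,0.013],"roll": 0},{"jaw": -1,"linear": [0.2216,0.3365,0.013],"roll": 0},{"jaw": -1,"linear": [0.2216,0.3365,0.013],"roll": 0}]}}

```text
t: 26.98
tool_pos: [0.4856, 0.2191, 0.2809]
orientation: [-0.016, 1.542, 0.007]
force: [-0.0, -0.4, 0.1]
opening: 0.0929
```

```bash
python3 st.py
python3 - <<'E'
from h import *
D=cam("side"); print(proj(*D[1:],[.4835,.2196,.291])); u,v=map(int,proj(*D[1:],[.4835,.2,.27]))
cv2.imwrite("pics/s5.png",cv2.resize(D[0][v-60:v+60,u-75:u+75],None,fx=5,fy=5,interpolation=2)); print(u-75,v-60)
E
```

```text
26.975 [ 0.338 -0.095  1.604 -0.014  1.607 -1.249] [0.4856 0.2191 0.2809] [-0.016  1.542  0.007] [-0.  -0.4  0.1] [0.05 0.03 0.02] 0.09286810797332036
[224.04678904 135.87937144]
151 81
```

View pics/s5.png

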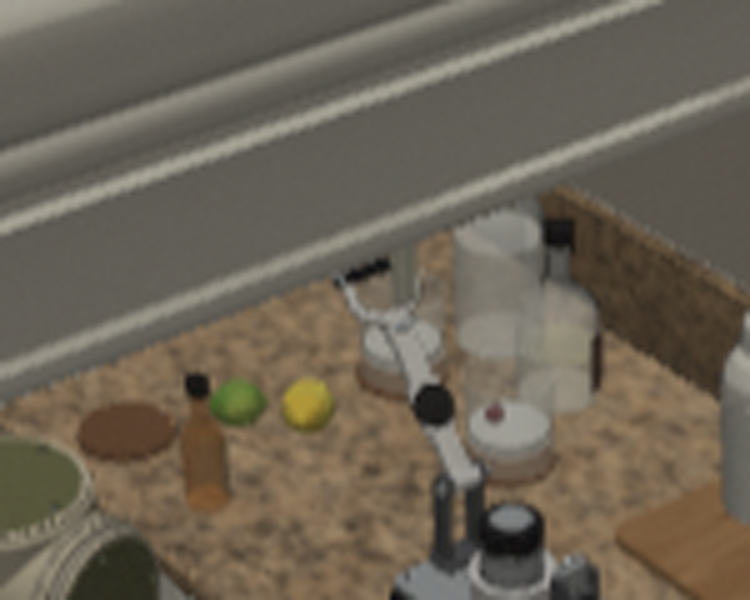

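The bar is at crop (362,270), i.e. px (223.4,135), which is within a pixel of the prediction, and a finger is visible inside the fork. I'll pinch it.

{"method": "apply_moves", "body": {"force": 40, "series": [{"jaw": 1,"linear": [0,0,0],"roll": 0},{"jaw": 1,"linear": [0,0,0],"roll": 0},{"jaw": 1,"linear": [0,0,0],"roll": 0},{"jaw": 1,"linear": [0,0,0],"roll": 0},{"jaw": 1,"linear": [0,0,0],"roll": 0},{"jaw": 1,"linear": [0,0,0],"roll": 0},{"jaw": 1,"linear": [0,0,0],"roll": 0},{"jaw": 1,"linear": [0,0,0],"roll": 0}]}}

```text
t: 28.02
tool_pos: [0.4859, 0.219, 0.2814]
orientation: [-0.016, 1.541, 0.008]
force: [-0.3, -1.4, -0.9]
opening: 0.018
```

Run:
```python
from h import *
s=read_state(); p=np.array(s["tool_pos"]);M=R.from_rotvec(s["orientation"]).as_matrix();print(p,s["force"].round(1),s["wrist_torque"].round(2),s["opening"],s["q"].round(2));print(M.round(3))
# arc: pinned offset: bar = tcp + off ; bar angle from y
hy=.0165+.070; r=.2
th0=np.arccos(-(p[1]-hy)/r); off=p-[p[0],hy-r*np.cos(th0),.142+r*np.sin(th0)]; print("th0",th0,"zoff",off)
for th in np.arange(th0-.1,0.0,-.11):
    w=np.array([p[0],hy-r*np.cos(th),.142+r*np.sin(th)])+off-p
    print(round(th,3),(M.T@w/.6).round(3))
```

```text
[0.48590461 0.21897042 0.281358  ] [-0.3 -1.4 -0.9] [-0.21 -0.   -0.04] 0.017990994486949366 [ 0.34 -0.1   1.6  -0.01  1.61 -1.25]
[[ 0.03  -0.015  0.999]
 [-0.005  1.     0.015]
 [-1.    -0.006  0.03 ]]
th0 2.2947502429674564 zoff [ 0.00000000e+00  5.55111512e-17 -1.04805398e-02]
2.195 [-0.021 -0.026  0.   ]
2.085 [-0.04  -0.057  0.   ]
1.975 [-0.056 -0.09   0.   ]
1.865 [-0.069 -0.125  0.   ]
1.755 [-0.077 -0.16  -0.   ]
1.645 [-0.082 -0.197 -0.001]
1.535 [-0.082 -0.233 -0.001]
1.425 [-0.079 -0.27  -0.002]
1.315 [-0.071 -0.306 -0.002]
1.205 [-0.06  -0.34  -0.003]
1.095 [-0.045 -0.374 -0.004]
0.985 [-0.026 -0.405 -0.005]
0.875 [-0.004 -0.434 -0.006]
0.765 [ 0.021 -0.461 -0.008]
0.655 [ 0.049 -0.485 -0.009]
0.545 [ 0.08  -0.505 -0.01 ]
0.435 [ 0.112 -0.522 -0.011]
0.325 [ 0.146 -0.536 -0.012]
0.215 [ 0.181 -0.545 -0.014]
0.105 [ 0.218 -0.551 -0.015]
```

{"method": "apply_moves", "body": {"series": [{"jaw": 1,"linear": [0,0,0],"roll": 0},{"jaw": 1,"linear": [0,0,0],"roll": 0},{"jaw": 1,"linear": [0,0,0],"roll": 0}]}}

```text
t: 28.4
tool_pos: [0.4859, 0.219, 0.2814]
orientation: [-0.016, 1.541, 0.008]
force: [0.6, -0.4, -1.1]
opening: 0.013
```

Pinched, with an opening of 13 mm against the 14 mm bar. Swinging the arc in two halves.

{"method": "apply_moves", "body": {"series": [{"jaw": 1,"linear": [-0.011,-0.013,0],"roll": 0},{"jaw": 1,"linear": [-0.021,-0.026,0],"roll": 0},{"jaw": 1,"linear": [-0.031,-0.041,0],"roll": 0},{"jaw": 1,"linear": [-0.04,-0.057,0],"roll": 0},{"jaw": 1,"linear": [-0.048,-0.073,0],"roll": 0},{"jaw": 1,"linear": [-0.056,-0.09,0],"roll": 0},{"jaw": 1,"linear": [-0.063,-0.107,0],"roll": 0},{"jaw": 1,"linear": [-0.069,-0.125,0],"roll": 0},{"jaw": 1,"linear": [-0.073,-0.142,0],"roll": 0},{"jaw": 1,"linear": [-0.077,-0.16,0],"roll": 0},{"jaw": 1,"linear": [-0.08,-0.178,0],"roll": 0},{"jaw": 1,"linear": [-0.082,-0.197,-0.001],"roll": 0},{"jaw": 1,"linear": [-0.0825,-0.215,-0.001],"roll": 0},{"jaw": 1,"linear": [-0.082,-0.233,-0.001],"roll": 0},{"jaw": 1,"linear": [-0.082,-0.233,-0.001],"roll": 0}]}}

```text
t: 30.28
tool_pos: [0.4848, 0.078, 0.3321]
orientation: [-0.016, 1.543, 0.006]
force: [-7.3, 1.2, 3.2]
opening: 0.013
```

```bash
cat > arc.py <<'E'
from h import *
s=read_state(); p=np.array(s["tool_pos"]);M=R.from_rotvec(s["orientation"]).as_matrix();print(s["t"],p,s["force"].round(1),s["wrist_torque"].round(2),s["opening"],s["q"].round(2));print(M.round(3))
hy=.0165+.070; r=.2; zo=-.0105
th0=np.arctan2(p[2]-zo-.142,-(p[1]-hy)); print("th",th0,"r",np.hypot(p[2]-zo-.142,p[1]-hy))
for th in np.arange(th0-.11,-.05,-.11):
    w=np.array([p[0],hy-r*np.cos(th),.142+zo+r*np.sin(th)])-p
    print(round(th,3),(M.T@w/.6).round(3))
E
python3 arc.py
```

```text
30.275 [0.48482757 0.0780235  0.33207434] [-7.3  1.2  3.2] [ 0.25  1.39 -0.19] 0.012985724985428528 [ 0.06 -0.21  1.62 -0.01  1.71 -1.52]
[[ 0.028 -0.014  1.   ]
 [-0.006  1.     0.014]
 [-1.    -0.006  0.028]]
th 1.528560339889382 r 0.20075337086519543
1.419 [ 0.005 -0.036 -0.001]
1.309 [ 0.013 -0.072 -0.001]
1.199 [ 0.024 -0.107 -0.002]
1.089 [ 0.04  -0.14  -0.003]
0.979 [ 0.059 -0.172 -0.004]
0.869 [ 0.081 -0.201 -0.005]
0.759 [ 0.106 -0.227 -0.006]
0.649 [ 0.134 -0.251 -0.007]
0.539 [ 0.165 -0.271 -0.008]
0.429 [ 0.197 -0.288 -0.009]
0.319 [ 0.232 -0.301 -0.011]
0.209 [ 0.267 -0.31  -0.012]
0.099 [ 0.303 -0.316 -0.013]
-0.011 [ 0.34  -0.317 -0.014]
```

{"method": "apply_moves", "body": {"series": [{"jaw": 1,"linear": [0.002,-0.018,-0.002],"roll": 0},{"jaw": 1,"linear": [0.005,-0.036,-0.003],"roll": 0},{"jaw": 1,"linear": [0.009,-0.054,-0.003],"roll": 0},{"jaw": 1,"linear": [0.013,-0.072,-0.003],"roll": 0},{"jaw": 1,"linear": [0.024,-0.107,-0.004],"roll": 0},{"jaw": 1,"linear": [0.032,-0.124,-0.004],"roll": 0},{"jaw": 1,"linear": [0.04,-0.14,-0.005],"roll": 0},{"jaw": 1,"linear": [0.049,-0.156,-0.005],"roll": 0},{"jaw": 1,"linear": [0.059,-0.172,-0.006],"roll": 0},{"jaw": 1,"linear": [0.081,-0.201,-0.007],"roll": 0},{"jaw": 1,"linear": [0.106,-0.227,-0.008],"roll": 0},{"jaw": 1,"linear": [0.134,-0.251,-0.009],"roll": 0},{"jaw": 1,"linear": [0.165,-0.271,-0.01],"roll": 0},{"jaw": 1,"linear": [0.197,-0.288,-0.011],"roll": 0},{"jaw": 1,"linear": [0.232,-0.301,-0.013],"roll": 0},{"jaw": 1,"linear": [0.25,-0.306,-0.014],"roll": 0},{"jaw": 1,"linear": [0.267,-0.31,-0.014],"roll": 0},{"jaw": 1,"linear": [0.267,-0.31,-0.014],"roll": 0}]}}

```text
t: 32.52
tool_pos: [0.4824, -0.109, 0.1718]
orientation: [-0.015, 1.545, 0.006]
force: [-4.9, 1.6, -0.7]
opening: 0.013
```

```bash
python3 arc.py
```

```text
32.525 [ 0.48243234 -0.10901933  0.17176863] [-4.9  1.6 -0.7] [ 0.38  0.98 -0.13] 0.01301960007729216 [-0.33 -0.16  1.86  0.    1.41 -1.91]
[[ 0.025 -0.014  1.   ]
 [-0.006  1.     0.014]
 [-1.    -0.006  0.025]]
th 0.20311707962064138 r 0.19962307345488628
0.093 [ 0.036 -0.006 -0.001]
-0.017 [ 0.073 -0.007 -0.002]
```

{"method": "apply_moves", "body": {"series": [{"jaw": 1,"linear": [0.012,-0.002,-0.002],"roll": 0},{"jaw": 1,"linear": [0.024,-0.004,-0.003],"roll": 0},{"jaw": 1,"linear": [0.036,-0.006,-0.003],"roll": 0},{"jaw": 1,"linear": [0.045,-0.007,-0.003],"roll": 0},{"jaw": 1,"linear": [0.055,-0.007,-0.003],"roll": 0},{"jaw": 1,"linear": [0.062,-0.007,-0.004],"roll": 0},{"jaw": 1,"linear": [0.062,-0.007,-0.004],"roll": 0}]}}

```text
t: 33.4
tool_pos: [0.4819, -0.1131, 0.1346]
orientation: [-0.015, 1.543, 0.007]
force: [4.5, 4.3, -1.4]
opening: 0.0127
```

```bash
python3 arc.py
```

```text
33.4 [ 0.48194083 -0.11313013  0.13456727] [ 4.5  4.3 -1.4] [ 0.96 -0.73 -0.11] 0.012685558085809075 [-0.34 -0.13  1.9   0.    1.34 -1.92]
[[ 0.027 -0.014  1.   ]
 [-0.005  1.     0.014]
 [-1.    -0.006  0.027]]
th 0.015363563597639223 r 0.1996536919977795
```

{"method": "apply_moves", "body": {"series": [{"jaw": 1,"linear": [0.003,0,-0.001],"roll": 0},{"jaw": 1,"linear": [0.006,0,-0.001],"roll": 0},{"jaw": 1,"linear": [0.009,0,-0.001],"roll": 0},{"jaw": 1,"linear": [0.009,0,-0.001],"roll": 0}]}}

```text
t: 33.9
tool_pos: [0.482, -0.1132, 0.1296]
orientation: [-0.016, 1.542, 0.006]
force: [1.2, 3.3, 4.0]
opening: 0.0128
```

```bash
python3 arc.py
```

```text
33.9 [ 0.48204313 -0.11319253  0.12959333] [1.2 3.3 4. ] [ 0.9  -0.25 -0.18] 0.012827116475145443 [-0.34 -0.13  1.91  0.    1.33 -1.92]
[[ 0.029 -0.014  0.999]
 [-0.006  1.     0.014]
 [-1.    -0.006  0.029]]
th -0.009547732670801931 r 0.19970163010107478
```

{"method": "apply_moves", "body": {"series": [{"jaw": 1,"linear": [0.004,0,0],"roll": 0},{"jaw": 1,"linear": [0.008,0,0],"roll": 0},{"jaw": 1,"linear": [0.011,0,0],"roll": 0},{"jaw": 1,"linear": [0.011,0,0],"roll": 0}]}}

```text
t: 34.4
tool_pos: [0.4825, -0.1132, 0.1259]
orientation: [-0.016, 1.542, 0.006]
force: [-12.3, 7.8, 26.6]
opening: 0.0134
```

```bash
python3 arc.py
```

```text
34.4 [ 0.48248397 -0.11319752  0.12585248] [-12.3   7.8  26.6] [ 1.58  2.11 -0.11] 0.013364483989291819 [-0.34 -0.12  1.91  0.    1.32 -1.92]
[[ 0.029 -0.014  0.999]
 [-0.006  1.     0.014]
 [-1.    -0.006  0.029]]
th -0.02827282054314797 r 0.1997773587547464
```

At the stop (-0.028 rad, 27 N). I'll open slightly, because the catch post is near, then rise.

{"method": "apply_moves", "body": {"series": [{"jaw": 0.57,"linear": [0,0,0],"roll": 0},{"jaw": 0.57,"linear": [0,0,0],"roll": 0},{"jaw": 0.57,"linear": [0,0,0],"roll": 0},{"jaw": 0.57,"linear": [0,0,0],"roll": 0}]}}

```text
t: 34.9
tool_pos: [0.4821, -0.1133, 0.1253]
orientation: [-0.016, 1.542, 0.006]
force: [0.8, -0.2, -0.2]
opening: 0.0198
```

{"method": "apply_moves", "body": {"series": [{"jaw": 0.57,"linear": [-0.02,0,0],"roll": 0},{"jaw": 0.57,"linear": [-0.05,0,0],"roll": 0},{"jaw": 0.57,"linear": [-0.1,0,0],"roll": 0},{"jaw": 0.57,"linear": [-0.2,0,0],"roll": 0},{"jaw": 0.57,"linear": [-0.3,0,0],"roll": 0},{"jaw": 0.57,"linear": [-0.4,0,-0.03],"roll": 0},{"jaw": 0.57,"linear": [-0.45,0,-0.08],"roll": 0},{"jaw": 0.57,"linear": [-0.45,0,-0.08],"roll": 0}]}}

```text
t: 35.9
tool_pos: [0.4265, -0.1128, 0.3994]
orientation: [-0.018, 1.534, 0.003]
force: [-0.0, 0.7, 0.0]
opening: 0.0201
```

```bash
python3 st.py
python3 - <<'E'
from h import *
W=cam("wrist");S=cam("side")
a=cv2.resize(W[0],(520,390)); u,v=map(int,proj(*S[1:],[.4835,0,.12]))
b=cv2.resize(S[0][v-50:v+80,u-60:u+33],(279,390),interpolation=2)
cv2.imwrite("pics/f6.png",np.hstack([a,b]))
k=520/560
print("bar pred", proj(*W[1:],[.4835,-.113,.144])*k, "th .05+", proj(*W[1:],[.4835,-.113,.156])*k)
print("side bar shut/0.1",(proj(*S[1:],[.4835,-.113,.14])-[u-60,v-50])*3+[520,0],(proj(*S[1:],[.4835,-.113,.162])-[u-60,v-50])*3+[520,0])
E
```

```text
35.9 [-0.379 -0.337  1.598  0.005  1.843 -1.962] [ 0.4265 -0.1128  0.3994] [-0.018  1.534  0.003] [-0.   0.7  0. ] [ 0.02  0.03 -0.02] 0.020102773467908775
bar pred [262.78202467 196.03199734] th .05+ [262.75240544 198.84588914]
side bar shut/0.1 [753.65561703 175.87812223] [753.91679697 163.18481766]
```

View pics/f6.png

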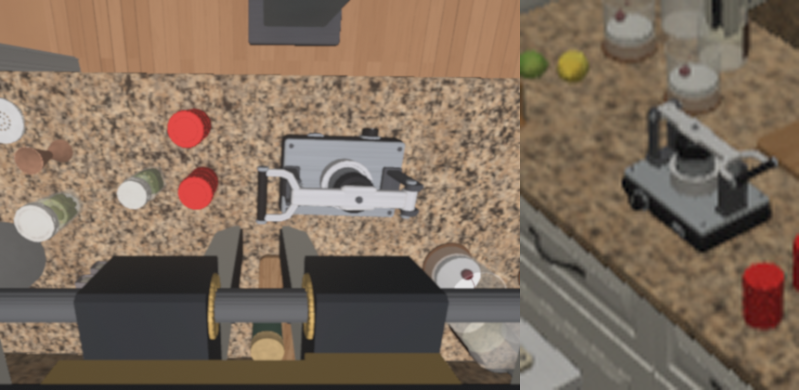

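The clamp lies over the pod with its bar near (755,168) in the side inset, between the shut and 0.1 rad predictions. A closer measurement will settle it.

Run:
```python
from h import *
S=cam("side"); C=S[1:]
for th in (-.03,0,.02,.05,.1):
    z=.142+.2*np.sin(th); y=.0865-.2*np.cos(th)
    print(th,[ (proj(*C,[.4835+d,y,z])).round(1).tolist() for d in(-.04,0,.04)])
u0,v0=245,165
b=S[0][v0:v0+60,u0:u0+60]; print(C[0][0,0])
cv2.imwrite("pics/f7.png",cv2.resize(b,None,fx=10,fy=10,interpolation=cv2.INTER_CUBIC))
g=b.mean(2); ys,xs=np.where(g[10:40,22:60]<45); xs=xs+22+u0; ys=ys+10+v0
print(sorted(zip(xs.tolist(),ys.tolist())))
```

```text
-0.03 [[265.6, 203.1], [272.9, 199.4], [280.1, 195.9]]
0 [[265.7, 201.9], [273.0, 198.3], [280.1, 194.7]]
0.02 [[265.7, 201.2], [273.0, 197.5], [280.2, 194.0]]
0.05 [[265.6, 200.0], [273.0, 196.4], [280.2, 192.8]]
0.1 [[265.5, 198.0], [272.9, 194.3], [280.1, 190.8]]
543.7814996953304
[(267, 199), (267, 200), (267, 201), (267, 202), (267, 203), (267, 204), (268, 198), (268, 199), (268, 200), (268, 201), (268, 202), (268, 203), (268, 204), (269, 196), (269, 197), (269, 198), (269, 199), (269, 200), (269, 201), (270, 197), (270, 198), (270, 199), (270, 200), (271, 197), (271, 198), (272, 197), (272, 198), (273, 196), (273, 197), (274, 196), (274, 197), (275, 195), (275, 196), (276, 195), (276, 196), (277, 194), (277, 195), (278, 194), (278, 195)]
```

View pics/f7.png

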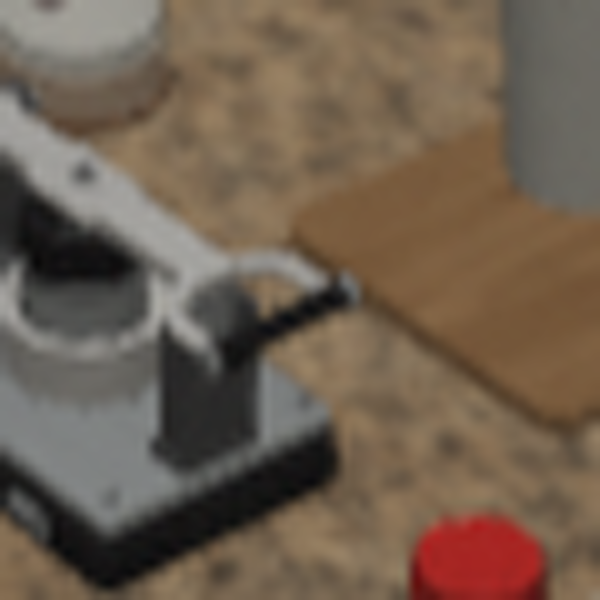

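The bar centre is at about (273,197), which fits roughly 0.015–0.035 rad. That's too close to the 0.05 threshold to rely on, so I'll check by feel: touch the bar's top with the shut fingers, which should happen near z = 0.153.

{"method": "apply_moves", "body": {"series": [{"jaw": 1,"linear": [0,0,0.08],"roll": 0},{"jaw": 1,"linear": [0.1,0,0.082],"roll": 0},{"jaw": 1,"linear": [0.2,0,0.084],"roll": 0},{"jaw": 1,"linear": [0.3,0,0.086],"roll": 0},{"jaw": 1,"linear": [0.36,0,0.088],"roll": 0},{"jaw": 1,"linear": [0.388,0,0.088],"roll": 0},{"jaw": 1,"linear": [0.388,0,0.088],"roll": 0},{"jaw": 1,"linear": [0.388,0,0.088],"roll": 0}]}}

```text
t: 37.05
tool_pos: [0.4869, -0.1132, 0.1639]
orientation: [-0.016, 1.541, 0.006]
force: [0.1, -1.0, 0.0]
opening: 0.0005
```

{"method": "apply_moves", "body": {"series": [{"jaw": 1,"linear": [0.002,0,0],"roll": 0},{"jaw": 1,"linear": [0.005,0,0],"roll": 0},{"jaw": 1,"linear": [0.005,0,0],"roll": 0}]}}

```text
t: 37.42
tool_pos: [0.4872, -0.1133, 0.1612]
orientation: [-0.016, 1.54, 0.006]
force: [-0.5, -0.2, -0.4]
opening: -0.0
```

{"method": "apply_moves", "body": {"series": [{"jaw": 1,"linear": [0.002,0,0],"roll": 0},{"jaw": 1,"linear": [0.005,0,0],"roll": 0},{"jaw": 1,"linear": [0.005,0,0],"roll": 0}]}}

```text
t: 37.8
tool_pos: [0.4871, -0.1132, 0.1579]
orientation: [-0.016, 1.54, 0.006]
force: [-1.0, -0.9, -0.9]
opening: 0.0005
```

{"method": "apply_moves", "body": {"series": [{"jaw": 1,"linear": [0.002,0,0],"roll": 0},{"jaw": 1,"linear": [0.004,0,0],"roll": 0},{"jaw": 1,"linear": [0.004,0,0],"roll": 0}]}}

```text
t: 38.17
tool_pos: [0.487, -0.1132, 0.1553]
orientation: [-0.016, 1.541, 0.006]
force: [0.3, -0.7, 0.2]
opening: 0.0004
```

No contact at 0.1553, so the bar is below 0.032 rad, meaning it is caught. I'll press lightly to confirm where it sits.

{"method": "apply_moves", "body": {"series": [{"jaw": 1,"linear": [0.002,0,0],"roll": 0},{"jaw": 1,"linear": [0.005,0,0],"roll": 0},{"jaw": 1,"linear": [0.005,0,0],"roll": 0}]}}

```text
t: 38.55
tool_pos: [0.4871, -0.1132, 0.1523]
orientation: [-0.016, 1.541, 0.006]
force: [-0.5, 1.1, 0.3]
opening: 0.0002
```

{"method": "apply_moves", "body": {"series": [{"jaw": 1,"linear": [0.002,0,0],"roll": 0},{"jaw": 1,"linear": [0.005,0,0],"roll": 0},{"jaw": 1,"linear": [0.005,0,0],"roll": 0}]}}

```text
t: 38.92
tool_pos: [0.4872, -0.1133, 0.1493]
orientation: [-0.016, 1.541, 0.006]
force: [-2.0, 0.0, 2.8]
opening: 0.0005
```

Contact is at about 0.150, so the bar centre is at about 0.1425 (roughly 0.00 rad): shut and caught. Retreating and handing in.

{"method": "apply_moves", "body": {"series": [{"jaw": 1,"linear": [-0.05,0,0],"roll": 0},{"jaw": 1,"linear": [-0.15,0,0],"roll": 0},{"jaw": 1,"linear": [-0.25,0,0],"roll": 0},{"jaw": 1,"linear": [-0.3,0,0],"roll": 0},{"jaw": 1,"linear": [-0.3,0,0],"roll": 0}]}}

```text
t: 39.55
tool_pos: [0.4831, -0.1126, 0.3322]
orientation: [-0.018, 1.535, 0.004]
force: [0.2, 0.1, -0.5]
opening: 0.0003
```

```bash
python3 -c "
from h import *
S=cam('side');b=S[0].mean(2);ys,xs=np.where(b[190:202,270:279]<45);print('bar rows at 270-278:',[(c+270,(ys[xs==c]+190).tolist()) for c in range(9)])
print(read_state()['t'],read_state()['force'].round(1)); print(close_job())"
```

```text
bar rows at 270-278: [(270, [197, 198, 199, 200]), (271, [197, 198]), (272, [197, 198]), (273, [196, 197]), (274, [196, 197]), (275, [195, 196]), (276, [195, 196]), (277, [194, 195]), (278, [194, 195])]
39.6 [-0.   0.1 -0.6]
the job is handed in; nothing more can be done
None
```

The pod is in the mill and clamped, and I handed the job in at 39.6 s of the 72 s allowed. `close_job()` gave no verdict.

**What I did:** I picked the steel pod with the black lid, not the red look-alikes, and set it in the collar. The first 96° turn gave no drop because the pod was off-centre and rubbing the +x wall of the bore. I found the centre by feel and turned back under light pressure. The pod then dropped about 8 mm: the TCP went from 0.118 to 0.110 m. I swung the clamp over by its bar and pressed it to its stop at about -0.03 rad with 27 N.

**Last checks:**
- **Clamp:** After release I touched the top of the bar with the shut fingers, at z of about 0.150 m. That puts the clamp at about 0.00 rad, so it is caught. The side camera suggested about 0.03 rad, a difference within its calibration error. The bar had not moved in the last picture before hand-in.
- **Pod:** I did not measure its fully home height directly. I take it from the shut clamp.
- **Other objects:** The spice jar, jar, jigger and bottle showed no sign of being moved in the views I looked at. I did not compare their positions numerically.

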